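Load the jar magazine's empty cell

ROBOT

A 6-joint arm with a two-finger parallel gripper is mounted at the origin on a cart in front of the work surface, level with it; the furniture and walls round the work are solid. World frame = base frame: x ahead of the robot, y to its left, z up, the work surface at z = 0. Lengths are in mm, angles in rad, forces in N, time in s.
With the tool pointing down it reaches from about 350 to 975 mm from the base axis. Payload 7.1 kg.
Tool frame: the origin (TCP) lies on the centre line of the jaws, within the pads' length; the fingertips stand 17 mm ahead of it and the grasp point (between the pads) lies 2 mm behind it; z points along the fingers, y is the direction in which the jaws open and shut (so a half turn about z gives the same grasp; the last joint's range is limited). The gripper opens to 88 mm and grips with 3 to 60 N. Pads are 20 mm wide; open, the fingers measure 115 mm over their backs; the gripper's body (75 mm by 178 mm) begins 61 mm behind the grasp point.
Start: joints at [-1.185, 0.423, 1.63, -0, 1.089, -0.019], TCP at [246.162, -574.464, 239.675] pointing down, gripper open.
Joint ranges: [-3, 3], [-0.9, 2.11], [0.09, 2.58], [-1.31, 4.45], [0.11, 2.69], [-2.54, 2.54]. Speed limits (rad/s): [2.39, 2.39, 3.01, 3.14, 3.14, 3.14].

INTERFACE

Orientations are given as a rotation vector (axis times angle).
In Python, from workcell import ctrl, imaging, workorder gives the robot as it stands. The module is installed in compiled form; this text tells all that it offers.
- The arm moves only by the shell command python3 -m crank 'ROWS' [OPENING]. ROWS is JSON, a list of rows, each an object with "travel": the shift along the tool's x, y, z as a fraction of full scale, a list of three; "turn": the turn about the tool's z as a fraction of full scale. In form: [{"travel": [dx, dy, dz], "turn": turn}, ...]. A call has 1 to 20 rows; each row shifts and turns the pose as measured when the row begins, along the tool's axes as they then stand; what a row does not reach is not made up. Full scale, the value 1, is 5 cm for a shift and 0.1 rad for a turn. A row lasts 1/10 s, in which the tool goes at most 50 mm and 8.59 degrees, less where a joint would pass 70% of its speed; a pose out of reach is approached as far as the arm can. A call with a number of a shift or a turn outside -1 to 1 is refused whole. A call with a gripper value outside its range is refused whole. OPENING is the gripper command: -1 is shut, 1 is fully open, values between are in proportion, set as the call begins (- or left out, the last holds). The fingers move at their own pace and stop on an object; the grip force is fixed at half the most. Time passes only in rows, so rows that do not move let the fingers close. It gives the time, the measured TCP pose, the force and the opening at its end, in the units of the state.
- ctrl.get_obs(): the state, without advancing time (a new reading comes with each control period).
- imaging.get_image(name): name is "scene" or "top" or "wrist"; returns the picture (400x640x3 uint8, blue, green, red); there is no depth.
- imaging.camera_info(name): a dict with "camera_matrix" (3x3 intrinsics, pixels), "rvec" (rotation vector, rad) and "tvec" (3), from world to camera coordinates, as OpenCV has them. Camera axes: x right, y down, z forward; pixel columns grow to the right and rows downward; lengths in mm; the calibration is good to about 2 mm. A picture is of the moment at which its call begins: read the wrist's pose just before it. camera_info takes no time and is no camera call; for the wrist camera it gives the pose at the moment of the call.
- workorder.close_job(): hands the job in, once; it reports no verdict.
The state is a dict: "t": time; "qpos": joint angles; "qvel": joint speeds; "joint_torque": joint torques, N m; "ee_pos": TCP position; "orientation": TCP orientation; "ft_force": force on the tool from outside, world axes, zero at the start; "moment": the same for the moment, N m; "width": finger opening in mm.
Only numpy, scipy, OpenCV 4.12 (cv2) and the standard library are available. Lean on these libraries where they do the work, as an engineer would, in place of code of your own. Each camera call takes 0.05 s, during which the arm holds its last target.

TASK

The covered jar magazine has three cells hidden behind flaps; two already hold a jar and one is empty. Find the empty one by feel, pressing the spring plungers in, then stand the loose powder jar on the bench in front of that cell and push it in with the plunger, upright, until it is fully home against the back stop. Do not tip the jar over, and leave the small black can and the metal plug where they are.

Things in the scene. Friction and masses are not known exactly. Their poses are not given: they have to be found in the camera images.
- magazine: the jar magazine, grey sheet metal, fixed, three roofed cells side by side. Origin on the bench under the middle of its flap face; +x into the cells, away from the robot, y left, z up. Cell walls from x = 0.002 to the back stop at 0.092; roof top z = 0.114; outside y = +-0.132. No floor: jars stand on the bench. Stored jars, like the loose one, were put in through rear doors and touch the back stop
- lane (a point): middle of the open cross lane in front of the flaps, on the bench (magazine x = -0.039, y = 0). The lane spans x = -0.078 to 0, has no dividers and is open at both ends. On its -x side lie the plunger guides (11 mm high, x = -0.165 to -0.085, y = +-0.125; tongue tails reach to x = -0.208). Light flaps, hinged at the top, hang at x = 0; a jar swings its flap in and up, and it stays on the jar's lid
- home_left (a point): where the centre of a jar stands when fully home in the left cell: magazine x = 0.058, y = +0.084, 42 mm above the bench. The cell is 76 mm wide between 8 mm walls
- home_middle (a point): where the centre of a jar stands when fully home in the middle cell: magazine x = 0.058, y = 0, 42 mm above the bench. The cell is 76 mm wide between 8 mm walls
- home_right (a point): where the centre of a jar stands when fully home in the right cell: magazine x = 0.058, y = -0.084, 42 mm above the bench. The cell is 76 mm wide between 8 mm walls
- jar_center (a point): the loose powder jar: pale round jar with a black lid, standing on the bench to the left of the magazine's cross lane; 84 mm high, body 64 mm and lid (top 12 mm) 66 mm in diameter, about 0.35 kg. The point is on its axis, half-way up (42 mm above its underside); z is its axis
- plunger_left (a joint): travel (m) of the left plunger along magazine +x: 0 sprung out, 0.123 fully in; return spring 1.5 to 3 N. Its low tongue (top 13 mm above the bench, 50 mm wide) ends at magazine x = -0.078 + travel and passes under the flap. Pressed with no jar in the lane: it goes on to about 0.12 if the cell is empty, stops hard at 0.105 to 0.108 if occupied. A jar it pushes is home at about 0.105
- plunger_middle (a joint): travel (m) of the middle plunger along magazine +x: 0 sprung out, 0.123 fully in; return spring 1.5 to 3 N. Its low tongue (top 13 mm above the bench, 50 mm wide) ends at magazine x = -0.078 + travel and passes under the flap. Pressed with no jar in the lane: it goes on to about 0.12 if the cell is empty, stops hard at 0.105 to 0.108 if occupied. A jar it pushes is home at about 0.105
- plunger_right (a joint): travel (m) of the right plunger along magazine +x: 0 sprung out, 0.123 fully in; return spring 1.5 to 3 N. Its low tongue (top 13 mm above the bench, 50 mm wide) ends at magazine x = -0.078 + travel and passes under the flap. Pressed with no jar in the lane: it goes on to about 0.12 if the cell is empty, stops hard at 0.105 to 0.108 if occupied. A jar it pushes is home at about 0.105
- press_left (a point): middle of the rubber pad on the robot side (-x face) of the left plunger's upright steel press plate, 70 mm above the bench; moves with the plunger. Plate 46 mm wide (y), 8 mm thick (x), top 100 mm above the bench; it stands at magazine y = +0.084, x = -0.141 to -0.133 when sprung out
- press_middle (a point): middle of the rubber pad on the robot side (-x face) of the middle plunger's upright steel press plate, 70 mm above the bench; moves with the plunger. Plate 46 mm wide (y), 8 mm thick (x), top 100 mm above the bench; it stands at magazine y = 0, x = -0.141 to -0.133 when sprung out
- press_right (a point): middle of the rubber pad on the robot side (-x face) of the right plunger's upright steel press plate, 70 mm above the bench; moves with the plunger. Plate 46 mm wide (y), 8 mm thick (x), top 100 mm above the bench; it stands at magazine y = -0.084, x = -0.141 to -0.133 when sprung out
- can_center (a point): small black can (bystander), 40 mm in diameter, 52 mm high, standing on the left of the housing; the point is at its centre
- plug_center (a point): small metal cylinder (bystander), 29 mm in diameter, 30 mm high, standing to the right of the cross lane; the point is at its centre

How it is judged (in metres and radians):
At the end, for the whole second after the job is handed in: The jar stands upright (within 0.15 rad) on the bench inside the covered cell that was empty, its axis within about 8 mm of home (magazine x 0.050 to 0.068, home about 0.058), and all three plungers have sprung back out (travel under 0.02) (x of jar_center in the frame of magazine between 0.05 and 0.068 m and y of jar_center in the frame of magazine between -0.126 and 0.126 m and height (world z) of jar_center below 0.055 m and angle between jar_center's own z axis and vertical below 0.15 rad and value of joint each of plunger_left, plunger_middle, plunger_right below 0.02 m); the robot touches nothing.
It fails at once if the jar is tipped by more than 0.6 rad (angle between jar_center's own z axis and vertical above 0.6 rad).
It fails at once if the small black can is moved by more than 30 mm (distance of can_center from where it was at the start of the episode above 0.03 m).
It fails at once if the metal plug is moved by more than 30 mm (distance of plug_center from where it was at the start of the episode above 0.03 m).
It also fails if it takes over 58 s, if anything falls off the work surface, if the arm or the gripper's body presses on something with over 40 N, if the wrist force passes 120 N, or if a joint passes its speed limit or range.

## Working session

There is one attempt and no reset: what is moved stays moved. The work goes in short steps, Python scripts to look and compute and a shell command to move; the robot and the scene stay as the last step left them, time stands still between calls to the robot, and variables do not carry over. Pictures are saved under pics/ and viewed, and the job is handed in when it is done.

```bash
mkdir -p pics; ls
python3 - <<'E'
from workcell import ctrl, imaging
import cv2,numpy as np
o=ctrl.get_obs()
print({k:np.round(v,3).tolist() for k,v in o.items()})
for n in ("scene","top"):
    im=imaging.get_image(n); cv2.imwrite(f"pics/{n}0.png",im)
    c=imaging.camera_info(n); print(n,c)
E
```

```text
pics
{'t': 0.0, 'qpos': [-1.185, 0.424, 1.631, 0.0, 1.089, -0.019], 'qvel': [-0.001, 0.001, -0.0, 0.001, 0.0, -0.0], 'joint_torque': [0.003, -54.462, -27.367, 0.064, 0.023, -0.0], 'ee_pos': [245.986, -573.983, 238.927], 'orientation': [-3.076, -0.631, 0.0], 'ft_force': [0.966, 0.001, -0.028], 'moment': [0.006, 0.003, 0.036], 'width': 87.791}
scene {'camera_matrix': array([[431.15042738,   0.        , 325.02843786],
       [  0.        , 431.15042738, 196.83021846],
       [  0.        ,   0.        ,   1.        ]]), 'rvec': array([ 1.85477384, -0.84259126,  0.54656037]), 'tvec': array([-515.46593793,  181.04321155,  578.42262136])}
top {'camera_matrix': array([[366.82912412,   0.        , 316.78160596],
       [  0.        , 366.82912412, 200.15735085],
       [  0.        ,   0.        ,   1.        ]]), 'rvec': array([-2.25010135,  2.1899031 , -0.04236883]), 'tvec': array([-207.25240552,  555.86736613,  915.68744319])}
```

View pics/scene0.png

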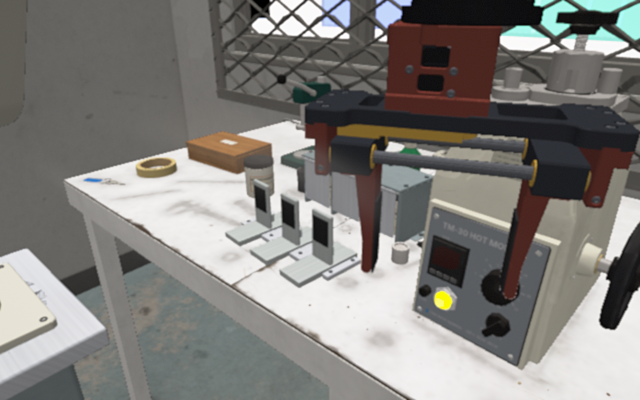

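View pics/top0.png

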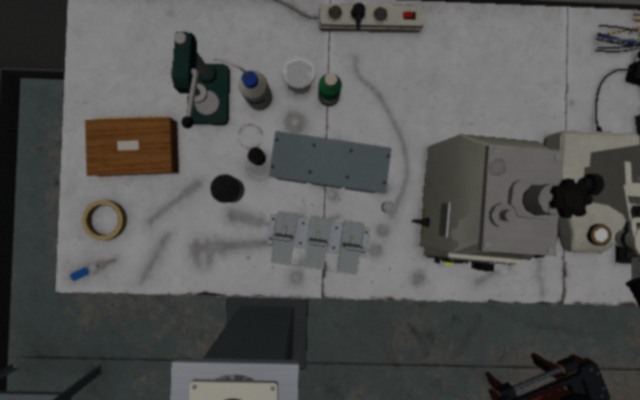

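The top view shows the roof at about (272–391, 132–192), the jar lid at (227,188), the can at (257,156), the plug at (388,207) and the press plates at y≈238. Next I'll zoom in and measure these.

```bash
cat > h.py <<'E'
from workcell import ctrl, imaging
import cv2,numpy as np
def P(n):
    c=imaging.camera_info(n);R=cv2.Rodrigues(np.array(c["rvec"]))[0];return np.array(c["camera_matrix"]),R,np.array(c["tvec"]).ravel()
def ray(cam,uv):
    K,R,t=cam; d=R.T@np.linalg.inv(K)@np.array([uv[0],uv[1],1.]); return -R.T@t,d/np.linalg.norm(d)
def onz(cam,uv,z):
    o,d=ray(cam,uv); return o+d*(z-o[2])/d[2]
def proj(cam,p):
    K,R,t=cam; q=K@(R@np.array(p,float)+t); return q[:2]/q[2]
def tri(rays):
    A=np.zeros((3,3));b=np.zeros(3)
    for o,d in rays:
        M=np.eye(3)-np.outer(d,d);A+=M;b+=M@o
    return np.linalg.solve(A,b)
E
python3 - <<'E'
from h import *
im=cv2.imread("pics/top0.png"); cv2.imwrite("pics/top0z.png",cv2.resize(im[110:290,190:420],None,fx=3.3,fy=3.3,interpolation=cv2.INTER_CUBIC))
im=cv2.imread("pics/scene0.png"); cv2.imwrite("pics/scene0z.png",cv2.resize(im[110:300,210:450],None,fx=3.1,fy=3.1,interpolation=cv2.INTER_CUBIC))
T=P("top");S=P("scene")
print("camT",ray(T,(0,0))[0],"camS",ray(S,(0,0))[0])
for n,uv,z in [("roof",(276,132),114),("roof",(391,148),114),("roof",(388,192),114),("roof",(271,177),114),("jar",(227,188),84),("can",(257,156),52),("plug",(388,207),30)]: print(n,onz(T,uv,z).round(1))
E
```

```text
camT [ 544.37938616 -173.77455506  929.45095076] camS [  -3.16519211 -685.56324311  403.79144094]
roof [708.5 -95.1 114. ]
roof [ 680.6 -353.   114. ]
roof [ 581.9 -348.5  114. ]
roof [608.  -86.9 114. ]
jar [582.1  16.2  84. ]
can [662.1 -45.5  52. ]
plug [ 548.8 -367.4   30. ]
```

View pics/top0z.png

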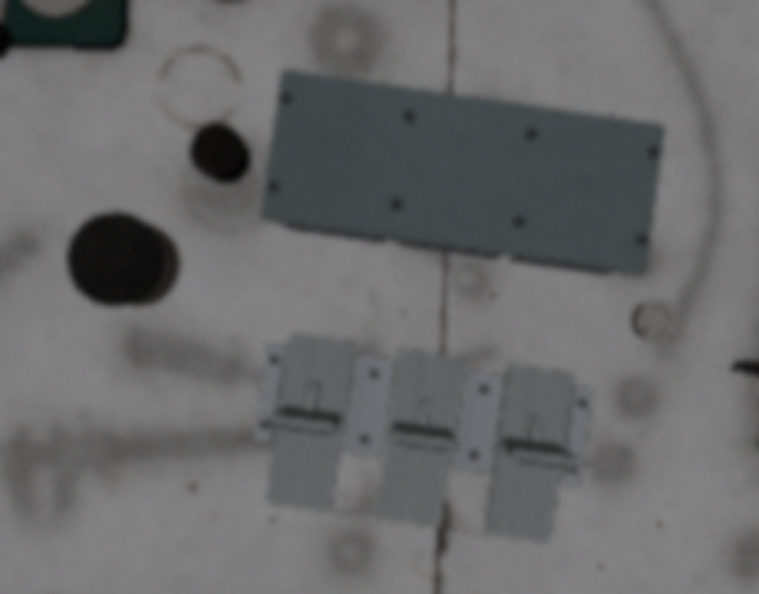

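View pics/scene0z.png

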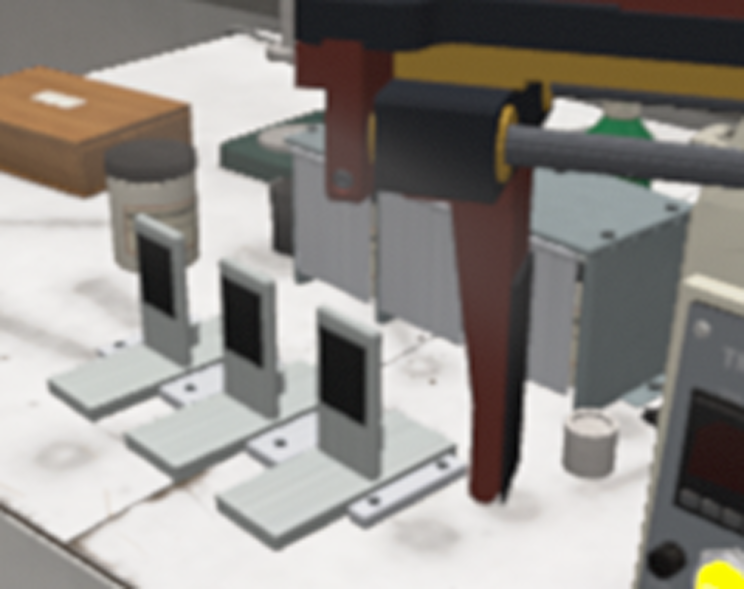

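Both views agree with the description. In the zoomed scene view, the jar is at (150,200) with its lid at (150,158), and the three press plates stand clearly in front. Now I'll measure these with masks and two views.

Run:
```python
from h import *
T=P("top");S=P("scene")
top=cv2.imread("pics/top0.png");sc=cv2.imread("pics/scene0.png")
# roof
h=cv2.cvtColor(top,cv2.COLOR_BGR2HSV)
m=((h[...,2]<115)&(h[...,2]>50)&(h[...,1]>25)).astype(np.uint8);w=np.zeros_like(m);w[125:200,262:400]=1;m*=w
cs=cv2.findContours(m,cv2.RETR_EXTERNAL,cv2.CHAIN_APPROX_NONE)[0];c=max(cs,key=cv2.contourArea);print("area",cv2.contourArea(c))
W=np.array([onz(T,p[0],114)[:2] for p in c],np.float32)
r=cv2.minAreaRect(W);print("roof rect",r,cv2.boxPoints(r).round(1).tolist())
# dark masks for lid/can in top
for n,(x0,x1,y0,y1) in {"jar":(200,250,165,212),"can":(240,272,140,170)}.items():
    g=top[y0:y1,x0:x1].max(2);mm=(g<55).astype(np.uint8)
    c=max(cv2.findContours(mm,0,1)[0],key=cv2.contourArea);(cx,cy),rr=cv2.minEnclosingCircle(c);print(n,cx+x0,cy+y0,rr,cv2.boundingRect(c))
    print(onz(T,(cx+x0,cy+y0),84 if n=="jar" else 52))
# pads in scene
g=sc.max(2)
for (x0,x1,y0,y1) in [(252,272,178,215),(278,300,190,232),(308,334,205,252)]:
    mm=(g[y0:y1,x0:x1]<45).astype(np.uint8);c=max(cv2.findContours(mm,0,1)[0],key=cv2.contourArea)
    M=cv2.moments(c);u=(M["m10"]/M["m00"]+x0,M["m01"]/M["m00"]+y0);print("pad",np.round(u,1),cv2.contourArea(c),onz(S,u,70).round(1))
# jar lid scene
z=(g[145:200,235:285]<75).astype(np.uint8);c=max(cv2.findContours(z,0,1)[0],key=cv2.contourArea);print("lid scene bbox",np.array(cv2.boundingRect(c))+[235,145,0,0])
```

```text
area 4872.0
roof rect ((644.5159301757812, -217.06784057617188), (257.5242614746094, 100.47112274169922), 83.27873992919922) [[579.5999755859375, -339.1000061035156], [679.2999877929688, -350.79998779296875], [709.5, -95.0999984741211], [609.7000122070312, -83.30000305175781]]
jar 227.0 188.0 16.278919219970703 (11, 10, 33, 27)
[582.14750977  16.23536087  84.        ]
can 256.9230766296387 155.92307662963867 9.328113555908203 (8, 8, 18, 17)
[662.25312487 -45.32413303  52.        ]
pad [259.9 198.6] 158.5 [ 468.9 -114.    70. ]
pad [287.9 213.4] 210.5 [ 459.9 -197.3   70. ]
pad [320.  230.6] 272.0 [ 450.4 -280.4   70. ]
lid scene bbox [254 186  12  14]
```

```bash
python3 -m crank '[{"travel":[0,-0.3,-0.2],"turn":1},{"travel":[0,-0.3,-0.2],"turn":1},{"travel":[0,-0.3,-0.2],"turn":1},{"travel":[0,-0.3,-0.2],"turn":1},{"travel":[0,-0.3,-0.2],"turn":1},{"travel":[0,0,0],"turn":0.2}]' -1
python3 - <<'E'
from h import *
o=ctrl.get_obs();R=cv2.Rodrigues(np.array(o["orientation"]))[0];print(R.round(3),np.arctan2(R[1,0],R[0,0]),o["qpos"],o["width"])
E
```

```text
t: 0.7
ee_pos: [229.9, -497.4, 287.4]
orientation: [-3.127, 0.212, 0.006]
ft_force: [0.1, 0.2, -0.1]
width: 43.1
[[ 0.991 -0.135 -0.003]
 [-0.135 -0.991  0.007]
 [-0.004 -0.007 -1.   ]] -0.13562974307610742 [-1.15965869e+00  2.59480591e-01  1.75120662e+00  2.04095267e-04
  1.13897455e+00  5.46695316e-01] 43.0800551364144
```

```bash
python3 -m crank '[{"travel":[0.33,-0.76,0],"turn":-0.2},{"travel":[0.33,-0.76,0],"turn":0},{"travel":[0.33,-0.76,0],"turn":0},{"travel":[0.33,-0.76,0],"turn":0},{"travel":[0.33,-0.76,0],"turn":0},{"travel":[0.33,-0.76,0],"turn":0},{"travel":[0.33,-0.76,0],"turn":0},{"travel":[0.33,-0.76,0],"turn":0},{"travel":[0,0,0],"turn":0},{"travel":[0,0,0],"turn":0}]'
python3 - <<'E'
from h import *
o=ctrl.get_obs();R=cv2.Rodrigues(np.array(o["orientation"]))[0];print(np.arctan2(R[1,0],R[0,0]),o["ee_pos"])
c=imaging.camera_info("wrist");im=imaging.get_image("wrist");cv2.imwrite("pics/w1.png",im);np.savez("w1.npz",**c);print(c, ray(P("wrist"),(320,200)))
o=ctrl.get_obs();print(o["ee_pos"],o["t"])
im=imaging.get_image("scene");cv2.imwrite("pics/s1.png",im)
E
```

```text
t: 1.7
ee_pos: [402.2, -204.5, 284.0]
orientation: [-3.132, 0.152, 0.007]
ft_force: [0.2, -0.2, -0.0]
width: 0.2
-0.0968906660212545 [ 402.18292769 -204.54288261  284.00081454]
{'camera_matrix': array([[287.84327924,   0.        , 320.20731748],
       [  0.        , 287.84327924, 201.59469646],
       [  0.        ,   0.        ,   1.        ]]), 'rvec': array([-1.98186002,  2.18308511,  0.30355349]), 'tvec': array([-163.30707022,  357.92919303,  547.58562419])} (array([ 472.81395629, -213.26212984,  430.77988658]), array([-0.26045256,  0.03248929, -0.96493985]))
[ 401.98389461 -204.84968305  283.97918122] 1.75
```

View pics/w1.png

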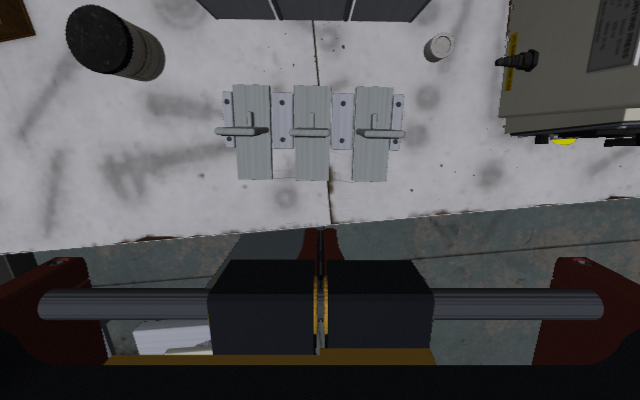

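View pics/s1.png

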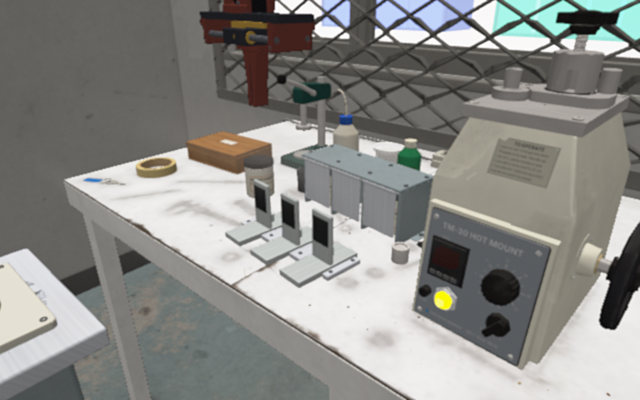

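The wrist view shows the jar lid at about (98,40), the plate tops at (242,131), (310,131) and (381,133), the plug at (439,45) and the roof's front edge at rows 18–22. The scene view is unobstructed now.

Run:
```python
from h import *
W=P("wrist");S=P("scene");T=P("top")
c=np.load("w1.npz");W=(c["camera_matrix"],cv2.Rodrigues(c["rvec"])[0],c["tvec"].ravel())
im=cv2.imread("pics/w1.png");sc=cv2.imread("pics/s1.png")
cv2.imwrite("pics/w1z.png",cv2.resize(im[0:200,40:440],None,fx=2,fy=2,interpolation=cv2.INTER_CUBIC))
cv2.imwrite("pics/s1z.png",cv2.resize(sc[120:300,220:440],None,fx=3.5,fy=3.3,interpolation=cv2.INTER_CUBIC))
for n,uv,z in [("L",(242,131),100),("M",(310,131),100),("R",(381,133),100),("lid",(98,40),84),("plug",(440,43),30),("roofL",(220,19),114),("roofR",(410,22.5),114)]: print(n,onz(W,uv,z).round(1))
# tongue corner edges at z~13: back ends
```

```text
L [ 471.6 -122.8  100. ]
M [ 464.3 -198.6  100. ]
R [ 454.4 -277.3  100. ]
lid [581.7  21.1  84. ]
plug [ 553.  -368.8   30. ]
roofL [ 578.4 -123.3  114. ]
roofR [ 557.1 -306.9  114. ]
```

View pics/w1z.png

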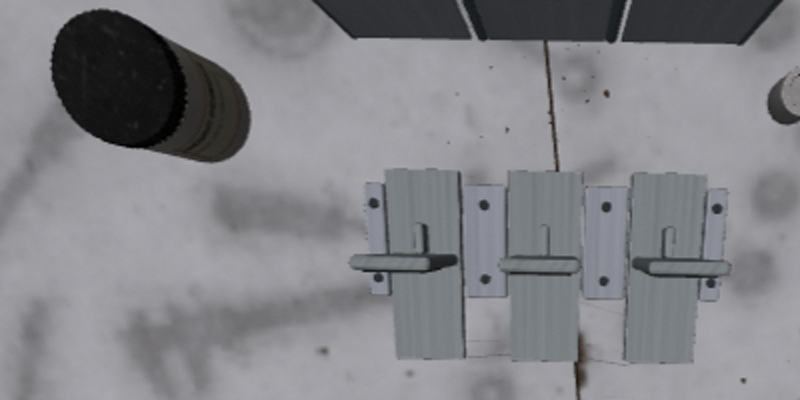

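View pics/s1z.png

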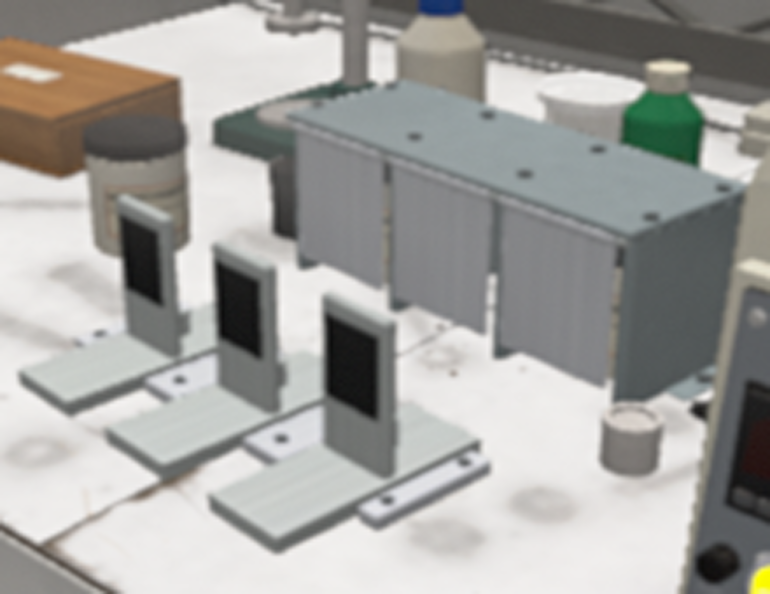

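In the zoomed view the plate tops centre at zoomed x 390, 541 and 689, the tongue fronts are at row ~171, and the cell-wall feet are at (354,38) and (742,44). I'll fit the magazine frame from these points.

Run:
```python
from h import *
c=np.load("w1.npz");W=(c["camera_matrix"],cv2.Rodrigues(c["rvec"])[0],c["tvec"].ravel());S=P("scene");T=P("top")
pts=[("plL",(235,131),100,(-137,84)),("plM",(310.5,132),100,(-137,0)),("plR",(384.5,133.5),100,(-137,-84)),
("toL",(251.75,85),13,(-78,84)),("toM",(312,85.7),13,(-78,0)),("toR",(374.7,86.8),13,(-78,-84)),
("wL",(217,19),0,(2,130)),("wR",(411,22.),0,(2,-130))]
A=[];B=[]
for n,uv,z,m in pts:
    p=onz(W,uv,z);print(n,p.round(1));A.append(m);B.append(p[:2])
roof=[((579.6,-339.1),(0,-132)),((609.7,-83.3),(0,132))]
A=np.array(A,float);B=np.array(B)
def fit(A,B):
    a=A.mean(0);b=B.mean(0);U,s,V=np.linalg.svd((A-a).T@(B-b));R=(V.T@U.T);t=b-R@a;return R,t
R,t=fit(A,B);print("yaw",np.arctan2(R[1,0],R[0,0]),"origin",t);print((B-(A@R.T+t)).round(1))
for n,p in [("jarW",onz(W,(98,40),84)),("plug",(553,-369)),("can",(662,-45))]: print(n,R.T@(np.array(p)[:2]-t))
# verify heights two-view: plate M top centre, scene zoom s1z: plates top (fx3.5,3.3)
for n,w,s in [("plM",(310.5,132),(220+244/3.5,120+252/3.3)),("plL",(235,131),(220+147/3.5,120+205/3.3)),("plR",(384.5,133.5),(220+360/3.5,120+303/3.3)),("lid",(98,40),(220+135/3.5,120+133/3.3))]:
    print(n,tri([ray(W,w),ray(S,s)]).round(1), proj(S,list(tri([ray(W,w)]*1+[ray(S,s)]))),s)
```

```text
plL [ 472.4 -115.   100. ]
plM [ 463.1 -199.   100. ]
plR [ 453.5 -281.2  100. ]
toL [ 529.9 -122.6   13. ]
toM [ 521.  -203.9   13. ]
toR [ 511.3 -288.3   13. ]
wL [616.7 -87.1   0. ]
wR [ 587.9 -342.1    0. ]
yaw -0.11348647565398355 origin [ 599.08426643 -213.96987449]
[[-0.1 -0. ]
 [ 0.2 -0.5]
 [ 0.   0.7]
 [-1.2 -1. ]
 [-0.6  1.3]
 [-0.8  0.3]
 [ 0.9 -2.1]
 [ 1.5  1.3]]
jarW [-43.91521398 231.60444184]
plug [ -28.2317398  -159.25158805]
can [ 43.37635606 175.0077134 ]
plM [ 463.4 -199.3  101.8] [289.53348347 196.35990203] (289.7142857142857, 196.36363636363637)
plL [ 473.  -116.5  102.8] [261.50865018 182.03972161] (262.0, 182.12121212121212)
plR [ 454.4 -281.5  102.3] [322.15723891 211.90181449] (322.8571428571429, 211.8181818181818)
lid [582.   20.2  84.4] [258.22067871 160.22886049] (258.57142857142856, 160.3030303030303)
```

```bash
cat > st.py <<'E'
from h import *
X=np.array([.9936,-.1133]);Y=np.array([.1133,.9936]);O=np.array([599.,-214.])
o=ctrl.get_obs();R=cv2.Rodrigues(np.array(o["orientation"]))[0];d=np.array(o["ee_pos"])[:2]-O;f=np.array(o["ft_force"])
print("t %.2f mag x %.1f y %.1f z %.1f yawerr %.4f Fx %.1f Fy %.1f Fz %.1f w %.1f"%(o["t"],d@X,d@Y,o["ee_pos"][2],np.arctan2(R[1,0],R[0,0])+.1135,f[:2]@X,f[:2]@Y,f[2],o["width"]))
E
python3 -m crank '[{"travel":[0,-0.06,0.8],"turn":0.16},{"travel":[0,-0.06,0.8],"turn":0},{"travel":[0,-0.06,0.8],"turn":0},{"travel":[0,-0.06,0.8],"turn":0},{"travel":[0,-0.05,0.7],"turn":0},{"travel":[0,0,0],"turn":0},{"travel":[0,0,0],"turn":0}]'; python3 st.py
```

```text
t: 2.5
ee_pos: [402.8, -201.1, 84.8]
orientation: [-3.134, 0.201, -0.003]
ft_force: [-0.4, 0.8, -0.9]
width: 0.8
t 2.50 mag x -196.4 y -9.4 z 84.8 yawerr -0.0145 Fx -0.5 Fy 0.7 Fz -0.9 w 0.8
```

```bash
python3 -m crank '[{"travel":[0.3,-0.2,0],"turn":-0.15},{"travel":[0.3,0,0],"turn":0},{"travel":[0.1,0,0],"turn":0},{"travel":[0.1,0,0],"turn":0},{"travel":[0,0,0],"turn":0}]'; python3 st.py;python3 -m crank '[{"travel":[0.3,0,0],"turn":0},{"travel":[0.3,0,0],"turn":0},{"travel":[0.3,0,0],"turn":0},{"travel":[0,0,0],"turn":0}]'; python3 st.py
```

```text
t: 3.0
ee_pos: [450.6, -198.6, 92.3]
orientation: [3.133, -0.178, 0.02]
ft_force: [-1.5, 0.9, -1.4]
width: 0.2
t 3.00 mag x -149.2 y -1.5 z 92.3 yawerr 0.0000 Fx -1.6 Fy 0.7 Fz -1.4 w 0.2
t: 3.4
ee_pos: [494.2, -203.0, 93.5]
orientation: [3.134, -0.177, 0.012]
ft_force: [-1.3, -0.5, 1.1]
width: 0.3
t 3.40 mag x -105.4 y -1.0 z 93.5 yawerr 0.0007 Fx -1.3 Fy -0.6 Fz 1.1 w 0.3
```

```bash
python3 -m crank '[{"travel":[0.3,0,0.1],"turn":0},{"travel":[0.3,0,0.1],"turn":0},{"travel":[0.1,0,0],"turn":0},{"travel":[0,0,0],"turn":0}]'; python3 st.py;python3 -m crank '[{"travel":[0.1,0,0],"turn":0},{"travel":[0.1,0,0],"turn":0},{"travel":[0,0,0],"turn":0}]'; python3 st.py
python3 - <<'E'
from h import *
cv2.imwrite("pics/s2.png",imaging.get_image("scene"))
E
```

```text
t: 3.8
ee_pos: [527.6, -206.3, 83.0]
orientation: [3.136, -0.176, 0.004]
ft_force: [-2.6, -0.5, 1.4]
width: 0.7
t 3.80 mag x -71.8 y -0.4 z 83.0 yawerr 0.0013 Fx -2.5 Fy -0.8 Fz 1.4 w 0.7
t: 4.1
ee_pos: [536.7, -207.2, 82.9]
orientation: [3.136, -0.177, 0.001]
ft_force: [-1.6, -0.2, 1.7]
width: 0.3
t 4.10 mag x -62.7 y -0.3 z 82.9 yawerr 0.0011 Fx -1.6 Fy -0.4 Fz 1.7 w 0.3
```

View pics/s2.png

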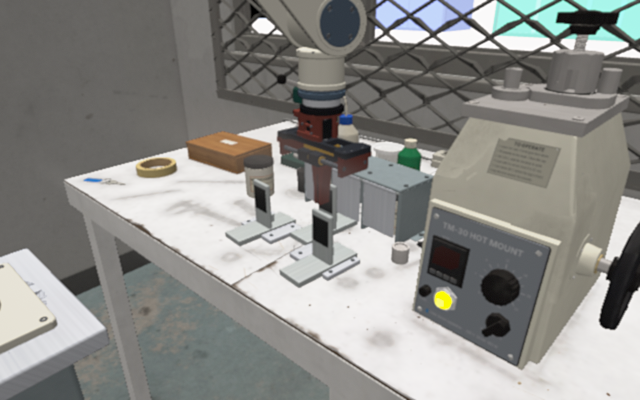

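The middle plunger is moving in with the fingers on its plate. I'll continue in small steps to feel for the stop.

```bash
for i in 1 2 3 4; do python3 -m crank '[{"travel":[0.1,0,0],"turn":0},{"travel":[0,0,0],"turn":0}]' >/dev/null; python3 st.py; done
```

```text
t 4.35 mag x -58.1 y -0.3 z 82.9 yawerr 0.0010 Fx -3.2 Fy -0.5 Fz 0.5 w 0.5
t 4.55 mag x -52.8 y -0.3 z 82.9 yawerr 0.0009 Fx -1.8 Fy 0.0 Fz 2.2 w 0.5
t 4.75 mag x -47.3 y -0.2 z 82.9 yawerr 0.0009 Fx -3.2 Fy -0.4 Fz 1.4 w 0.7
t 4.95 mag x -41.9 y -0.2 z 82.9 yawerr 0.0009 Fx -3.4 Fy 0.3 Fz 1.7 w 0.4
```

```bash
for i in 1 2 3 4; do python3 -m crank '[{"travel":[0.1,0,0],"turn":0},{"travel":[0,0,0],"turn":0}]' >/dev/null; python3 st.py; done
```

```text
t 5.15 mag x -36.5 y -0.2 z 82.9 yawerr 0.0009 Fx -3.0 Fy 0.4 Fz 1.3 w 0.7
t 5.35 mag x -31.1 y -0.2 z 82.9 yawerr 0.0009 Fx -2.8 Fy 0.0 Fz 1.8 w 0.2
t 5.55 mag x -28.4 y -0.0 z 82.7 yawerr 0.0012 Fx -2.6 Fy -0.1 Fz 0.9 w 0.2
t 5.75 mag x -29.0 y 0.2 z 82.4 yawerr 0.0016 Fx -2.9 Fy 0.7 Fz 0.9 w 0.9
```

```bash
python3 -m crank '[{"travel":[0.1,0,0],"turn":0}]' >/dev/null; python3 st.py
python3 - <<'E'
from h import *
print(ctrl.get_obs()["qpos"].round(3) if hasattr(ctrl.get_obs()["qpos"],'round') else ctrl.get_obs()["qpos"])
im=imaging.get_image("wrist");cv2.imwrite("pics/w3.png",im)
im=imaging.get_image("scene")[120:300,220:440];cv2.imwrite("pics/s3.png",cv2.resize(im,None,fx=3,fy=3))
E
```

```text
t 5.85 mag x -28.2 y 0.3 z 82.1 yawerr 0.0019 Fx -27.5 Fy -2.9 Fz 19.9 w 0.5
[-0.371  0.619  1.732 -0.006  0.819  1.316]
```

View pics/w3.png

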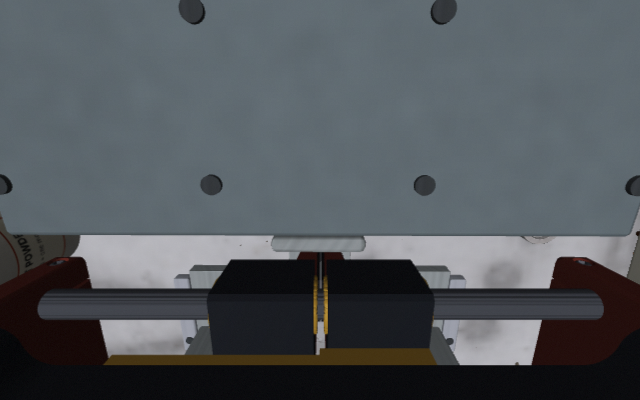

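View pics/s3.png

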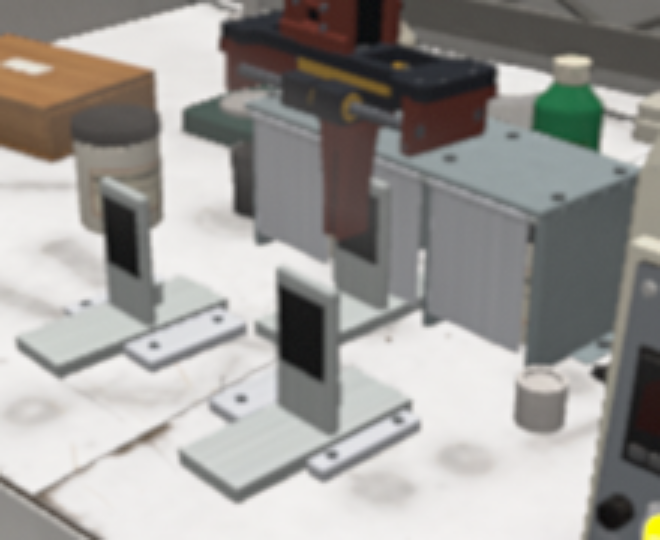

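The middle plunger stops hard at 27 N. The wrist view has the plate's top edge at rows 237–250, right next to the roof edge at row 235. I'll compute its travel from this.

```bash
python3 - <<'E'
from h import *
X=np.array([.9936,-.1133]);Y=np.array([.1133,.9936]);O=np.array([599.,-214.])
W=P("wrist")
for n,uv,z in [("plate back edge",(320,250.5),100),("plate front edge",(320,237),100),("roof",(200,235),114)]:
    p=onz(W,uv,z)[:2]-O;print(n,p@X,p@Y)
E
python3 st.py
```

```text
plate back edge -17.086659467945847 -0.10621774104723335
plate front edge -9.951504290957105 -0.09729993371201077
roof -2.9598770026450634 51.01430092213306
t 5.95 mag x -28.3 y 0.3 z 82.1 yawerr 0.0020 Fx -19.0 Fy -1.7 Fz 13.2 w 0.3
```

The plate's front edge is at about -10 mm, so travel is about 0.123. An occupied cell would stop it near -26 mm, so the middle cell is empty. I'll back off and go for the jar.

```bash
python3 -m crank '[{"travel":[-0.5,0,0],"turn":0},{"travel":[-0.7,0,0],"turn":0},{"travel":[-0.7,0,0],"turn":0},{"travel":[-0.7,0,0],"turn":0},{"travel":[-0.3,0,0],"turn":0},{"travel":[0,0,0],"turn":0}]' ; python3 st.py; python3 -m crank '[{"travel":[0,0,-0.8],"turn":0},{"travel":[0,0,-0.8],"turn":0},{"travel":[0,-0.5,-0.5],"turn":0},{"travel":[0.3,-0.8,0],"turn":0},{"travel":[0.5,-0.8,0],"turn":0},{"travel":[0.6,-0.7,0],"turn":0},{"travel":[0.6,-0.7,0],"turn":0},{"travel":[0.4,-0.5,0],"turn":0},{"travel":[0,0,0],"turn":0}]' 1; python3 st.py
```

```text
t: 6.55
ee_pos: [427.4, -195.2, 87.3]
orientation: [-3.135, 0.175, 0.029]
ft_force: [0.9, 0.2, 0.7]
width: 0.8
t 6.55 mag x -172.6 y -0.8 z 87.3 yawerr 0.0018 Fx 0.9 Fy 0.3 Fz 0.7 w 0.8
t: 7.45
ee_pos: [596.7, -4.3, 203.8]
orientation: [-3.135, 0.181, -0.021]
ft_force: [-0.4, 0.0, 0.8]
width: 69.0
t 7.45 mag x -26.0 y 208.1 z 203.8 yawerr -0.0018 Fx -0.4 Fy -0.0 Fz 0.8 w 69.0
```

```bash
python3 -m crank '[{"travel":[-0.36,-0.47,0],"turn":0},{"travel":[0,0,0],"turn":0},{"travel":[0,0,0],"turn":0}]' >/dev/null ; python3 st.py
python3 - <<'E'
from h import *
c=imaging.camera_info("wrist");im=imaging.get_image("wrist");cv2.imwrite("pics/w4.png",im)
np.savez("w4.npz",**c)
im=imaging.get_image("top");cv2.imwrite("pics/t4.png",im)
E
```

```text
t 7.75 mag x -40.3 y 233.7 z 204.4 yawerr 0.0005 Fx -0.2 Fy 0.4 Fz -0.1 w 87.6
```

View pics/w4.png

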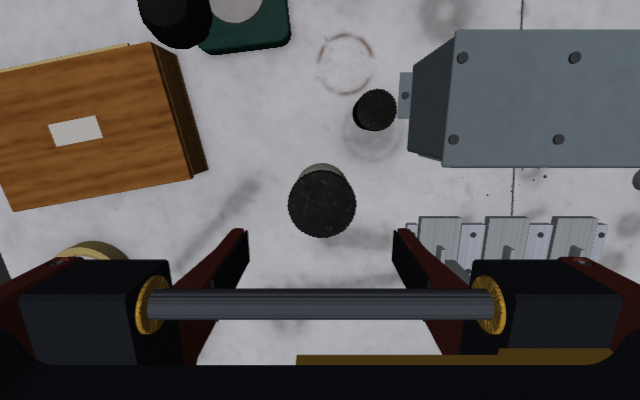

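View pics/t4.png

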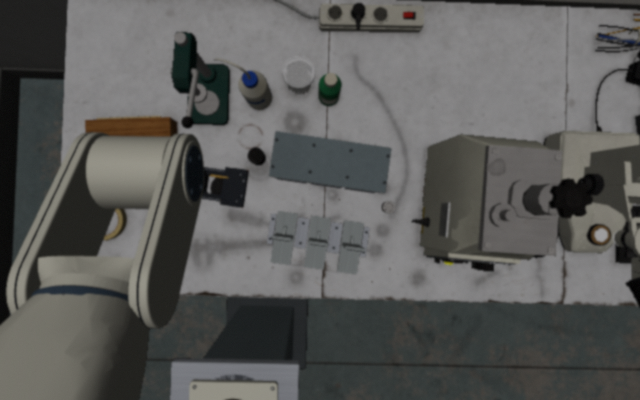

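The wrist view shows the lid centred at about (322,204) between the open jaws, with the can at (375,110) and the roof front at row 165. The top view shows all three plungers sprung out.

Run:
```python
from h import *
X=np.array([.9936,-.1133]);Y=np.array([.1133,.9936]);O=np.array([599.,-214.])
W=P("wrist")
for n,uv,z in [("lid",(322,204),84),("roof",(450,165.5),114),("can",(376,110),52),("cellleft",(413,152),0)]:
    p=onz(W,uv,z);d=p[:2]-O;print(n,p,d@X,d@Y)
```

```text
lid [582.42648949  20.64792487  84.        ] -43.05304992792021 231.26839940752794
roof [610.9708104 -89.1624675 114.       ] -2.249895216072973 125.39486510569677
can [664.19426432 -42.91186534  52.        ] 45.39273536967499 177.37968074420704
cellleft [612.61081362 -93.9036606    0.        ] -0.08321083897637614 120.86982801091953
```

```bash
python3 -m crank '[{"travel":[-0.05,0.05,0.5],"turn":0},{"travel":[0,0,0.5],"turn":0},{"travel":[0,0,0.5],"turn":0},{"travel":[0,0,0],"turn":0},{"travel":[0,0,0],"turn":0}]' >/dev/null ; python3 st.py
```

```text
t 8.35 mag x -37.8 y 226.7 z 129.7 yawerr -0.0060 Fx 0.1 Fy 0.6 Fz -0.3 w 87.9
```

```bash
python3 -m crank '[{"travel":[-0.1,-0.1,0.1],"turn":-0.06},{"travel":[0,0,0.1],"turn":0},{"travel":[0,0,0],"turn":0}]' >/dev/null ; python3 st.py
```

```text
t 8.65 mag x -41.2 y 231.7 z 121.8 yawerr -0.0005 Fx 1.2 Fy -0.5 Fz 0.7 w 87.8
```

```bash
python3 -m crank '[{"travel":[-0.03,0,0.2],"turn":0},{"travel":[-0.03,0,0.3],"turn":0},{"travel":[-0.03,0,0.3],"turn":0},{"travel":[-0.02,0,0.3],"turn":0},{"travel":[0,0,0.12],"turn":0},{"travel":[0,0,0],"turn":0}]' >/dev/null ; python3 st.py
```

```text
t 9.25 mag x -43.7 y 232.6 z 59.0 yawerr 0.0006 Fx 0.3 Fy 0.2 Fz 0.7 w 87.8
```

```bash
python3 -m crank '[{"travel":[0,0,0],"turn":0},{"travel":[0,0,0],"turn":0},{"travel":[0,0,0],"turn":0},{"travel":[0,0,0],"turn":0},{"travel":[0,0,0],"turn":0},{"travel":[0,0,0],"turn":0}]' -1 >/dev/null ; python3 st.py;  python3 -m crank '[{"travel":[0,0,-0.1],"turn":0},{"travel":[0,0,-0.1],"turn":0},{"travel":[0,0,0],"turn":0},{"travel":[0,0,0],"turn":0}]' >/dev/null ; python3 st.py
```

```text
t 9.85 mag x -43.4 y 232.6 z 60.2 yawerr 0.0006 Fx 0.2 Fy 0.2 Fz -2.7 w 66.1
t 10.25 mag x -44.2 y 232.5 z 70.9 yawerr 0.0006 Fx 0.1 Fy 0.7 Fz -4.2 w 65.6
```

The jar is gripped (width 66 mm, about 4 N of weight) and lifted 11 mm. Now I'll carry it along the lane.

```bash
python3 -m crank '[{"travel":[0.05,0.2,0],"turn":0},{"travel":[0.03,0.4,0],"turn":0},{"travel":[0,0.4,0],"turn":0},{"travel":[0,0.4,0],"turn":0},{"travel":[0,0.2,0],"turn":0},{"travel":[0,0,0],"turn":0}]' >/dev/null ; python3 st.py
```

```text
t 10.85 mag x -39.3 y 147.7 z 70.6 yawerr 0.0020 Fx 0.4 Fy -0.7 Fz -3.8 w 65.5
```

```bash
python3 -m crank '[{"travel":[-0.03,0.3,0],"turn":0},{"travel":[0,0.4,0],"turn":0},{"travel":[0,0.4,0],"turn":0},{"travel":[0,0.4,0],"turn":0},{"travel":[0,0.4,0],"turn":0},{"travel":[0,0.4,0],"turn":0},{"travel":[0,0.2,0],"turn":0},{"travel":[0,0,0],"turn":0}]' >/dev/null ; python3 st.py
```

```text
t 11.65 mag x -40.7 y 18.3 z 69.7 yawerr 0.0064 Fx -0.0 Fy -0.9 Fz -4.8 w 65.5
```

```bash
python3 -m crank '[{"travel":[0,0.3,0],"turn":0.06},{"travel":[0,0.1,0],"turn":0},{"travel":[0,0,0],"turn":0},{"travel":[0,0,0],"turn":0}]' >/dev/null ; python3 st.py
python3 - <<'E'
from h import *
cv2.imwrite("pics/s5.png",cv2.resize(imaging.get_image("scene")[120:300,220:440],None,fx=3,fy=3))
E
```

```text
t 12.05 mag x -40.7 y -1.4 z 69.4 yawerr 0.0014 Fx 0.1 Fy 0.1 Fz -5.0 w 65.6
```

View pics/s5.png

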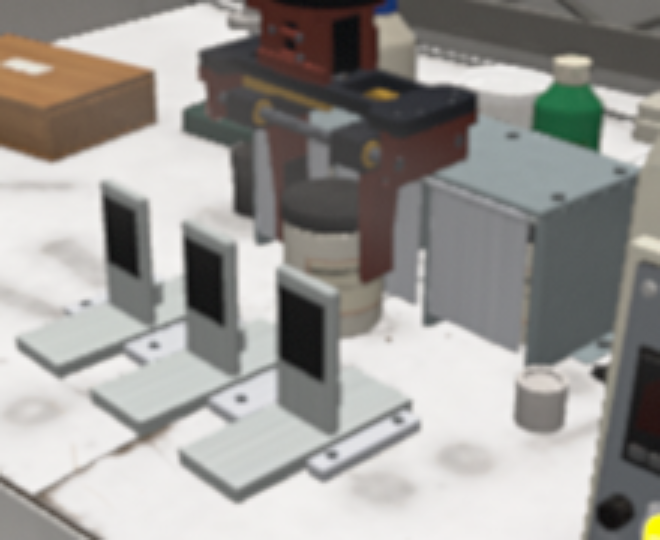

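The jar hangs upright in front of the middle flap. I'll lower it by feel.

```bash
python3 -m crank '[{"travel":[0,-0.02,0.1],"turn":0},{"travel":[0,0,0.05],"turn":0},{"travel":[0,0,0],"turn":0}]' >/dev/null ; python3 st.py;python3 -m crank '[{"travel":[0,0,0.03],"turn":0},{"travel":[0,0,0],"turn":0}]' >/dev/null ; python3 st.py;python3 -m crank '[{"travel":[0,0,0.03],"turn":0}]' >/dev/null ; python3 st.py
```

```text
t 12.40 mag x -40.5 y 1.0 z 61.3 yawerr 0.0028 Fx -0.0 Fy -0.4 Fz -4.0 w 65.6
t 12.60 mag x -40.1 y 1.2 z 60.4 yawerr 0.0033 Fx 0.4 Fy -0.2 Fz -4.4 w 65.7
t 12.70 mag x -39.6 y 1.2 z 60.2 yawerr 0.0035 Fx -7.1 Fy 2.0 Fz 22.3 w 65.8
```

```bash
python3 -m crank '[{"travel":[0,0,0],"turn":0},{"travel":[0,0,0],"turn":0},{"travel":[0,0,0],"turn":0},{"travel":[0,0,0],"turn":0}]' 1 >/dev/null ; python3 st.py;python3 -m crank '[{"travel":[0,0,-0.2],"turn":0},{"travel":[0,0,-0.4],"turn":0},{"travel":[0,0,-0.6],"turn":0},{"travel":[0,0,-0.6],"turn":0},{"travel":[0,0,-0.4],"turn":0},{"travel":[-0.3,0,-0.2],"turn":0},{"travel":[-0.6,0,0],"turn":0},{"travel":[-0.7,0,0],"turn":0},{"travel":[-0.7,0,0],"turn":0},{"travel":[-0.7,0,0],"turn":0},{"travel":[0,0,0],"turn":0},{"travel":[0,0,0],"turn":0}]' >/dev/null ; python3 st.py
python3 - <<'E'
from h import *
cv2.imwrite("pics/w6.png",imaging.get_image("wrist"))
np.savez("w6.npz",**imaging.camera_info("wrist"))
cv2.imwrite("pics/s6.png",cv2.resize(imaging.get_image("scene")[120:300,220:440],None,fx=3,fy=3))
E
```

```text
t 13.10 mag x -37.8 y 0.8 z 61.8 yawerr 0.0036 Fx 1.0 Fy 1.1 Fz -0.2 w 87.4
t 14.30 mag x -196.0 y -0.3 z 187.0 yawerr 0.0040 Fx 0.1 Fy 0.1 Fz -0.4 w 87.9
```

View pics/w6.png

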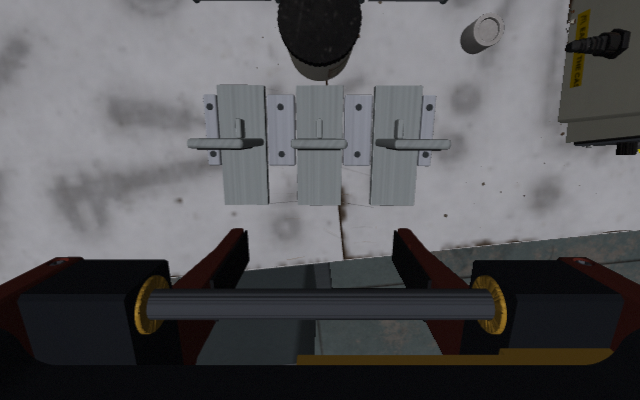

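View pics/s6.png

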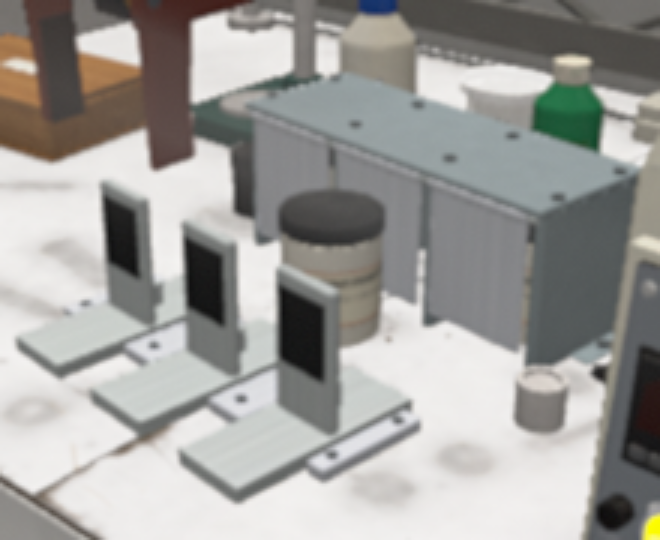

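The jar stands upright at wrist columns 278–361, lined up with the middle tongue at 296–343. I'll check its y position, then close the fingers and descend.

```bash
python3 - <<'E'
from h import *
X=np.array([.9936,-.1133]);Y=np.array([.1133,.9936]);O=np.array([599.,-214.])
for n,uv,z in [("lid",(319.5,25),84),("tongue",(320,86),13)]:
    p=onz(P("wrist"),uv,z);d=p[:2]-O;print(n,p,d@X,d@Y)
E
python3 -m crank '[{"travel":[0,0,0.5],"turn":0.04},{"travel":[0,0,0.6],"turn":0},{"travel":[0,0,0.6],"turn":0},{"travel":[0,0,0.4],"turn":0},{"travel":[0,0,0],"turn":0},{"travel":[0,0,0],"turn":0},{"travel":[0,0,0],"turn":0},{"travel":[0,0,0],"turn":0}]' -1 >/dev/null; python3 st.py
```

```text
lid [ 554.23734667 -208.33288865   84.        ] -45.1182560600264 0.5592332138795498
tongue [ 520.5212105  -204.90992524   13.        ] -79.00643071779169 0.1402514323676977
t 15.20 mag x -178.6 y -2.4 z 81.8 yawerr 0.0037 Fx -0.1 Fy 0.3 Fz 0.1 w 27.4
```

```bash
python3 -m crank '[{"travel":[0,0,0],"turn":0},{"travel":[0,-0.03,0],"turn":0},{"travel":[0.2,0,0],"turn":0},{"travel":[0.2,0,0],"turn":0},{"travel":[0.1,0,0],"turn":0},{"travel":[0.1,0,0],"turn":0}]' >/dev/null; python3 st.py;  python3 -m crank '[{"travel":[0.08,0,0],"turn":0},{"travel":[0.08,0,0],"turn":0},{"travel":[0.08,0,0],"turn":0},{"travel":[0.08,0,0],"turn":0},{"travel":[0.08,0,0],"turn":0},{"travel":[0.08,0,0],"turn":0}]' >/dev/null; python3 st.py
python3 - <<'E'
from h import *
cv2.imwrite("pics/s7.png",cv2.resize(imaging.get_image("scene")[120:300,220:440],None,fx=3,fy=3))
E
```

```text
t 15.80 mag x -145.7 y -1.1 z 86.2 yawerr 0.0037 Fx -4.0 Fy -1.2 Fz -2.2 w 0.6
t 16.40 mag x -123.8 y -0.9 z 86.1 yawerr 0.0041 Fx -5.5 Fy -2.5 Fz 1.2 w 0.5
```

View pics/s7.png

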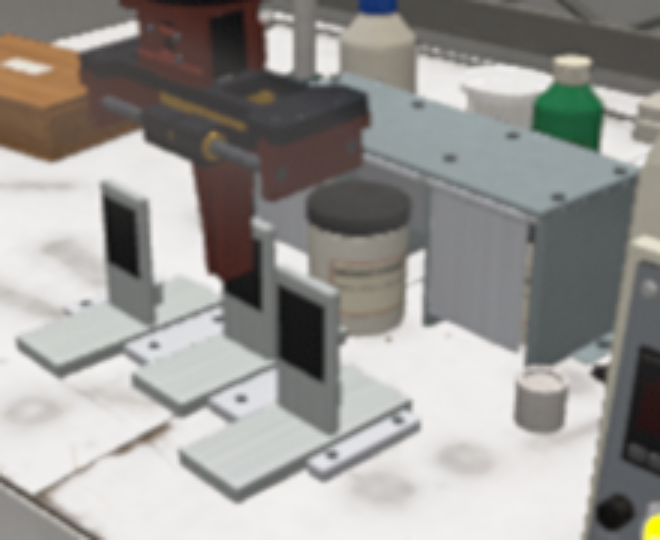

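The jar is sliding upright into the flap, so I'll keep pushing.

```bash
python3 -m crank '[{"travel":[0.08,0,0],"turn":0},{"travel":[0.08,0,0],"turn":0},{"travel":[0.08,0,0],"turn":0},{"travel":[0.08,0,0],"turn":0},{"travel":[0.08,0,0],"turn":0},{"travel":[0.08,0,0],"turn":0},{"travel":[0.08,0,0],"turn":0},{"travel":[0.08,0,0],"turn":0}]' >/dev/null; python3 st.py
python3 - <<'E'
from h import *
cv2.imwrite("pics/s8.png",cv2.resize(imaging.get_image("scene")[120:300,220:440],None,fx=3,fy=3))
E
```

```text
t 17.25 mag x -94.5 y -0.8 z 86.2 yawerr 0.0038 Fx -4.1 Fy -2.1 Fz 1.1 w 0.6
```

View pics/s8.png

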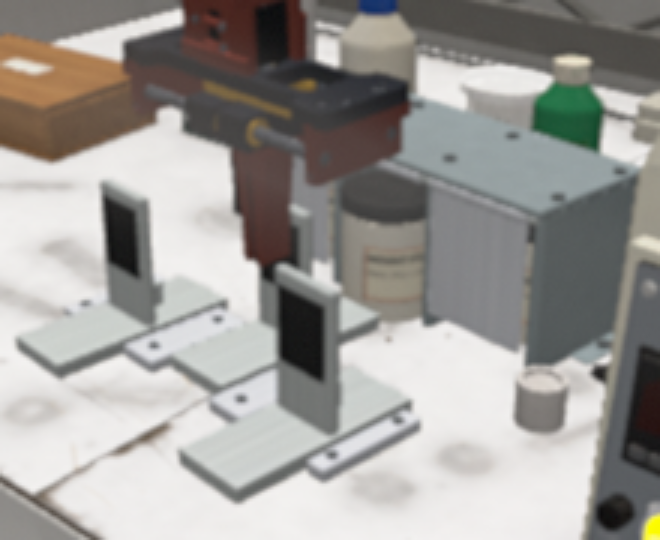

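The jar is still upright and now entering the middle cell.

```bash
python3 -m crank '[{"travel":[0.08,0,0],"turn":0},{"travel":[0.08,0,0],"turn":0},{"travel":[0.08,0,0],"turn":0},{"travel":[0.08,0,0],"turn":0},{"travel":[0.08,0,0],"turn":0},{"travel":[0.08,0,0],"turn":0},{"travel":[0.08,0,0],"turn":0},{"travel":[0.08,0,0],"turn":0},{"travel":[0.08,0,0],"turn":0}]' >/dev/null; python3 st.py;for i in 1 2 3 4 5 6; do python3 -m crank '[{"travel":[0.08,0,0],"turn":0}]' >/dev/null; python3 st.py; done
```

```text
t 18.20 mag x -62.6 y -0.7 z 86.3 yawerr 0.0038 Fx -5.1 Fy -3.1 Fz 2.2 w 0.8
t 18.30 mag x -59.1 y -0.7 z 86.3 yawerr 0.0038 Fx -5.0 Fy -1.6 Fz 2.8 w 0.4
t 18.40 mag x -55.6 y -0.7 z 86.3 yawerr 0.0038 Fx -5.5 Fy -2.9 Fz 2.9 w 0.6
t 18.50 mag x -52.2 y -0.7 z 86.3 yawerr 0.0038 Fx -6.0 Fy -1.8 Fz 3.6 w 0.3
t 18.60 mag x -48.8 y -0.7 z 86.3 yawerr 0.0038 Fx -5.4 Fy -2.5 Fz 3.1 w 0.4
t 18.70 mag x -45.5 y -0.7 z 86.3 yawerr 0.0039 Fx -8.7 Fy -2.8 Fz 5.4 w 0.3
t 18.80 mag x -44.0 y -0.5 z 86.2 yawerr 0.0043 Fx -17.3 Fy -3.3 Fz 13.5 w 0.6
```

```bash
for i in 1 2; do python3 -m crank '[{"travel":[0.08,0,0],"turn":0}]' >/dev/null; python3 st.py; done
python3 - <<'E'
from h import *
X=np.array([.9936,-.1133]);O=np.array([599.,-214.])
im=imaging.get_image("wrist");cv2.imwrite("pics/w9.png",im);np.savez("w9.npz",**imaging.camera_info("wrist"))
E
```

```text
t 18.90 mag x -43.8 y -0.1 z 85.7 yawerr 0.0046 Fx -19.2 Fy -2.6 Fz 11.7 w 0.2
t 19.00 mag x -43.9 y 0.3 z 85.3 yawerr 0.0048 Fx -17.0 Fy -3.5 Fz 11.9 w 0.6
```

View pics/w9.png

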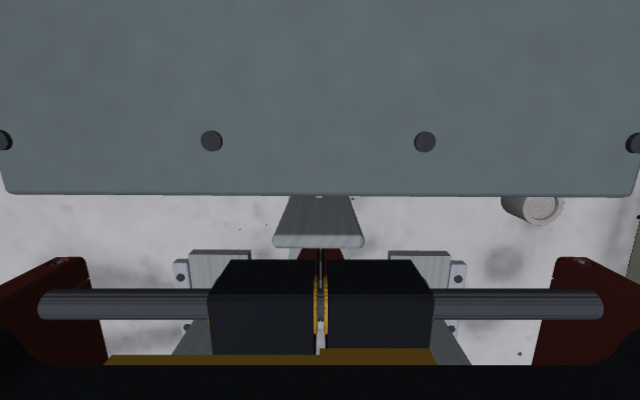

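The plunger stops hard at TCP x = -44, about 15.7 mm short of the empty-cell stop, so travel is about 107 mm and the jar is home. Now I'll retract and check.

```bash
python3 -m crank '[{"travel":[-0.1,0,0],"turn":0},{"travel":[-0.3,0,0],"turn":0},{"travel":[-0.5,0,0],"turn":0},{"travel":[-0.6,0,0],"turn":0},{"travel":[-0.6,0,0],"turn":0},{"travel":[-0.6,0,0],"turn":0},{"travel":[-0.4,0,0],"turn":0},{"travel":[-0.2,0,-0.4],"turn":0},{"travel":[0,0,-0.8],"turn":0},{"travel":[0,0,-0.8],"turn":0},{"travel":[0,0,-0.8],"turn":0},{"travel":[0,0,0],"turn":0},{"travel":[0,0,0],"turn":0}]' >/dev/null; python3 st.py
python3 - <<'E'
from h import *
cv2.imwrite("pics/w10.png",imaging.get_image("wrist"));np.savez("w10.npz",**imaging.camera_info("wrist"))
cv2.imwrite("pics/s10.png",cv2.resize(imaging.get_image("scene")[120:300,220:440],None,fx=3,fy=3))
cv2.imwrite("pics/t10.png",imaging.get_image("top"))
E
```

```text
t 20.35 mag x -207.8 y -0.0 z 231.8 yawerr 0.0027 Fx -0.5 Fy 1.1 Fz -1.0 w 0.4
```

View pics/w10.png

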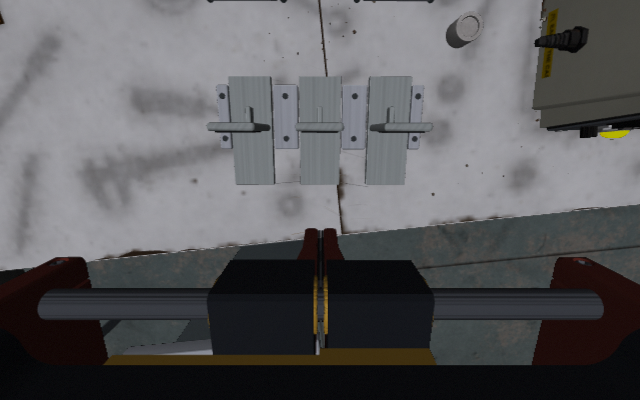

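View pics/s10.png

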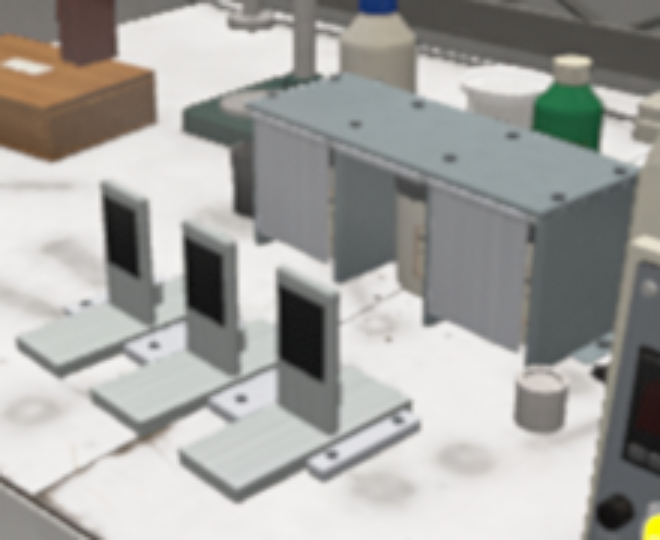

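The jar stands upright in the middle cell (zoomed 397–430, 180–295), the flap is up, and all the plungers are out. As a last check I'll test its visible left edge against the home axis, and confirm the can and plug haven't moved.

Run:
```python
from h import *
X=np.array([.9936,-.1133]);Y=np.array([.1133,.9936]);O=np.array([599.,-214.])
S=P("scene")
im=cv2.imread("pics/s10.png");cv2.imwrite("pics/s10z.png",cv2.resize(im[150:310,360:450],None,fx=6,fy=3.5))
for v,z0 in [(230,45),(260,30),(200,76)]:
    o,d=ray(S,(220+398/3,120+v/3));o2=o[:2]-O;d2=d[:2]/np.linalg.norm(d[:2]);n=np.array([-d2[1],d2[0]])
    for r in (32,33):
        # jar axis at mag y ~0; solve x such that perpendicular dist = r, to the right of ray
        for y in (-3,0,3):
            xs=[((n@o2)-y*(n@Y)+s*r)/(n@X) for s in (1,-1)];print(v,r,y,np.round(xs,1))
a=cv2.imread("pics/top0.png").astype(int);b=cv2.imread("pics/t10.png").astype(int)
d=abs(a-b).max(2);print("can diff",d[145:168,245:270].mean(),"plug",d[198:216,378:398].mean())
```

```text
230 32 -3 [-29.1  63.9]
230 32 0 [-25.9  67. ]
230 32 3 [-22.8  70.2]
230 33 -3 [-30.5  65.3]
230 33 0 [-27.4  68.5]
230 33 3 [-24.2  71.6]
260 32 -3 [-28.2  64.8]
260 32 0 [-25.1  68. ]
260 32 3 [-21.9  71.1]
260 33 -3 [-29.7  66.3]
260 33 0 [-26.5  69.4]
260 33 3 [-23.4  72.6]
200 32 -3 [-29.9  63. ]
200 32 0 [-26.8  66.1]
200 32 3 [-23.6  69.3]
200 33 -3 [-31.4  64.4]
200 33 0 [-28.2  67.6]
200 33 3 [-25.1  70.7]
can diff 1.5217391304347827 plug 1.3277777777777777
```

View pics/s10z.png

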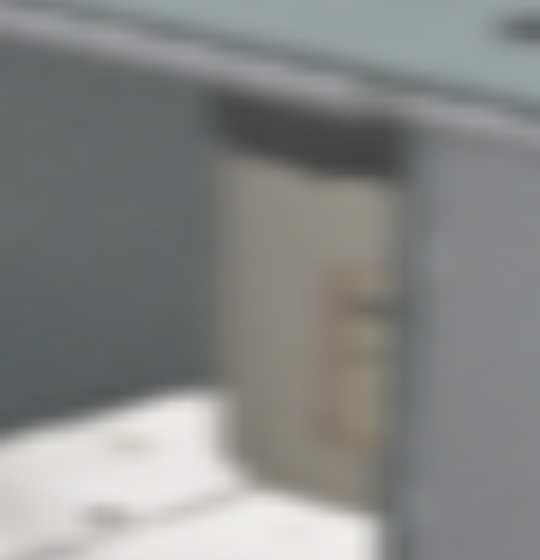

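View pics/t10.png

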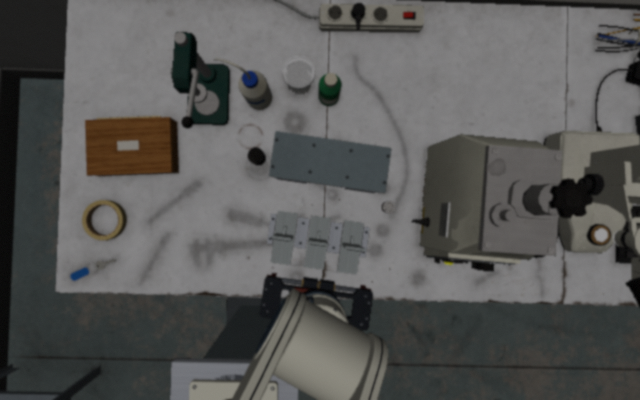

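```bash
python3 -c "
from workcell import workorder
print(workorder.close_job())"; python3 st.py
```

```text
the job is handed in; nothing more can be done
None
the job is handed in; nothing more can be done
```

The loose jar is in the middle cell, upright and pushed home. I handed the job in at about 20.5 s of the 58 s; no verdict was reported.

- **Finding the empty cell:** I pressed only the middle plunger. It ran to its full travel of about 123 mm and stopped hard. An occupied cell would have stopped it at 105–108 mm, so I did not press the other two.
- **Placing the jar:** I gripped the jar, carried it along the lane about 11 mm above the bench and set it down in front of the middle cell. I then pushed it in slowly with the plunger. It stopped hard at about 107 mm of travel, where "home" is about 105 mm, with a push of 17–19 N.
- **Last checks that agreed:** In the pictures the jar stands upright in the cell with its flap up. All three plungers are sprung out, the can and plug have not moved, and the arm is clear.
- **Check that disagreed:** Estimating the jar's position from its one visible edge in the scene picture gave x of about 63–72 mm, mostly 64–69 mm, against 58 mm expected. I put this down to the grazing view, because the back stop prevents anything beyond about 60 mm, and I relied on the plunger stop instead.

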